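Two part kits for the desktop router class

ROBOT

A 6-joint arm with a two-finger parallel gripper is mounted at the origin on the work surface. World frame = base frame: x ahead of the robot, y to its left, z up, the work surface at z = 0. Lengths are in m, angles in rad, forces in N, time in s.
With the tool pointing down it reaches from about 0.375 to 0.975 m from the base axis. Payload 3.8 kg.
Tool frame: the origin (TCP) lies midway between the tips of the shut fingers; the grasp point (between the pads) lies 19 mm behind it; x points along the fingers, y is the direction in which the jaws open and shut, and the axes are right-handed (so a half turn about x gives the same grasp; the last joint's range is limited). The gripper opens to 88 mm and grips with 3 to 60 N. Pads are 18 mm wide; open, the fingers measure 123 mm over their backs; the gripper's body (75 mm by 187 mm) begins 45 mm behind the grasp point.
Start: joints at [-1.272, 0.264, 1.604, -0, 1.274, -0.037], TCP at [0.222, -0.637, 0.239] pointing down, gripper open.
Joint ranges: [-2.63, 2.63], [-0.94, 2.18], [0.31, 2.57], [-1.31, 4.45], [0, 2.66], [-2.55, 2.55]. Speed limits (rad/s): [2.57, 2.57, 3.14, 3.14, 3.14, 3.14].

INTERFACE

Orientations are given as a rotation vector (axis times angle).
In Python, from cell import manip, inverse_kinematics, cams, order gives the robot as it stands. Calls block until the motion is done:
- manip.move_pose(position, orientation): joint-space move of the TCP to a pose.
- manip.move_linear(position, rate=0.15, rot=None): straight line of the TCP; rot=None keeps the orientation; rate is the mean speed in m/s.
- manip.set_joints(angles): joint-space move.
- manip.set_gripper(opening, force=None): finger opening in m; force is the grip in N (None keeps the last); returns when the fingers have stopped.
- manip.dwell(seconds).
- inverse_kinematics(position, orientation): joint angles nearest the present ones, or None.
- manip.state(): the state.
- cams.capture(name): name is "scene" or "side" or "wrist"; returns a dict with "image" (420x560x3 uint8, blue, green, red), "z_map" (420x560 float32, m along the optical axis (not along the pixel's ray), 0 where there is no reading), "intrinsics" (3x3 intrinsics, pixels), "position" and "orientation" of the camera in the world; the wrist camera has in their place "T_tool_cam" (4x4, takes a point from camera to tool coordinates, whose origin is the TCP and whose axes are the tool frame's). Camera axes: x right, y down, z forward; pixel columns grow to the right and rows downward; lengths in m; the calibration is good to about 2 mm. A picture is of the moment at which its call begins: read the wrist's pose just before it.
A pose or a line that the arm cannot do raises manip.IKError and nothing moves.
- order.close_job(): hands the job in, once; it reports no verdict.
The state is a dict: "clock": time; "joint_pos": joint angles; "joint_velocities": joint speeds; "tau": joint torques, N m; "tool_pos": TCP position; "tcp_rot": TCP orientation; "contact_force": force on the tool from outside, world axes, zero at the start; "moment": the same for the moment, N m; "gripper_width": finger opening in m.
Only numpy, scipy, OpenCV 4.12 (cv2) and the standard library are available. Lean on these libraries where they do the work, as an engineer would, in place of code of your own. Each camera call takes 0.05 s, during which the arm holds its last target.

TASK

Make up two kits from the parts standing in the middle of the bench: into the tray with three compartments put the round motor, the nut block and the hand knob, and into the tray with two compartments put the angle bracket and the smaller of the two grooved wheels. One part to a compartment (any compartment of the right tray), set down gently rather than dropped, the same way up as it stands now and flat on the compartment's floor. Leave the square motor and the larger grooved wheel standing where they are.

Things in the scene. Friction and masses are not known exactly. Their poses are not given: they have to be found in the camera images.
- tray_three: Low grey open tray with three equal compartments in a row, fixed to the bench; 241 x 104 mm outside, walls and dividers 4 mm thick and 14 mm high, floor 4 mm thick. Origin at the centre of its underside, on the bench; x runs along its length, y across, z up. Compartments are 75 mm along x by 96 mm along y inside, centred at x = -79, 0 and +79 mm.
- tray_two: Low grey open tray with two equal compartments in a row, fixed to the bench; 162 x 104 mm outside, walls and divider 4 mm thick and 14 mm high, floor 4 mm thick. Origin at the centre of its underside, on the bench; x runs along its length, y across, z up. Compartments are 75 mm along x by 96 mm along y inside, centred at x = -39.5 and +39.5 mm.
- round_motor: Round steel motor standing upright: smooth can 36 mm in diameter, 44 mm high, aluminium end cap (33 mm in diameter) up to 48 mm, thin shaft (5 mm) up to 58 mm. About 0.18 kg. Origin at the centre of its underside, z up through its top.
- nut_block: Black rectangular lead-screw nut block, 38 (x) x 26 (y) x 30 mm high, with a brass collar 19 mm in diameter standing 4 mm proud of its top. About 0.07 kg. Origin at the centre of its underside, z up through its top.
- fluted_knob: Black fluted hand knob, 36 mm in diameter and 24 mm high, with a steel boss 14 mm in diameter on top up to 30 mm. About 0.05 kg. Origin at the centre of its underside, z up through its top.
- bracket: Aluminium angle bracket (L shape) standing on its base plate: base 40 (x) x 30 (y) x 6 mm, with an upright leg 8 mm thick (x from -20 to -12 mm), 30 mm wide along y, rising to 42 mm above the bench at the -x end. About 0.06 kg. Origin at the centre of the underside of the base plate, z up.
- small_wheel: The smaller of two aluminium grooved wheels, lying flat: 27 mm in diameter, 20 mm high. About 0.03 kg. Origin at the centre of its underside, z up through its top.
- square_motor: Square motor, not wanted, stays where it is: 42 x 42 mm, 40 mm high, black middle between aluminium ends, 5 mm shaft up to 52 mm. Origin at the centre of its underside, z up through its top.
- large_wheel: The larger of two aluminium grooved wheels, lying flat, not wanted, stays where it is: 43 mm in diameter, 20 mm high. Origin at the centre of its underside, z up through its top.
Mind the look-alikes: they are no part of the job. Leave any purple look-alike of the fluted_knob alone.

How it is judged:
At the end, for the whole second after the job is handed in: Round motor, nut block and knob in the three-compartment tray, bracket and small wheel in the other, one to a compartment, on its floor (origin under 9 mm above the tray's underside), within 0.15 rad of upright, at rest; square motor and large wheel upright, within 15 mm of their starts (z of round_motor in the frame of tray_three between 0 and 0.009 m and y of round_motor in the frame of tray_three between -0.045 and 0.045 m and angle between each of round_motor, nut_block, fluted_knob, bracket, small_wheel, square_motor, large_wheel's own z axis and vertical below 0.15 rad and linear speed of each of round_motor, nut_block, fluted_knob, bracket, small_wheel below 0.02 m/s and angular speed of each of round_motor, nut_block, fluted_knob, bracket, small_wheel below 0.2 rad/s and z of nut_block in the frame of tray_three between 0 and 0.009 m and y of nut_block in the frame of tray_three between -0.045 and 0.045 m and z of fluted_knob in the frame of tray_three between 0 and 0.009 m and y of fluted_knob in the frame of tray_three between -0.045 and 0.045 m and ((x of round_motor in the frame of tray_three between -0.1165 and -0.0415 m and x of nut_block in the frame of tray_three between -0.0375 and 0.0375 m and x of fluted_knob in the frame of tray_three between 0.0415 and 0.1165 m) or (x of round_motor in the frame of tray_three between -0.1165 and -0.0415 m and x of fluted_knob in the frame of tray_three between -0.0375 and 0.0375 m and x of nut_block in the frame of tray_three between 0.0415 and 0.1165 m) or (x of nut_block in the frame of tray_three between -0.1165 and -0.0415 m and x of round_motor in the frame of tray_three between -0.0375 and 0.0375 m and x of fluted_knob in the frame of tray_three between 0.0415 and 0.1165 m) or (x of nut_block in the frame of tray_three between -0.1165 and -0.0415 m and x of fluted_knob in the frame of tray_three between -0.0375 and 0.0375 m and x of round_motor in the frame of tray_three between 0.0415 and 0.1165 m) or (x of fluted_knob in the frame of tray_three between -0.1165 and -0.0415 m and x of round_motor in the frame of tray_three between -0.0375 and 0.0375 m and x of nut_block in the frame of tray_three between 0.0415 and 0.1165 m) or (x of fluted_knob in the frame of tray_three between -0.1165 and -0.0415 m and x of nut_block in the frame of tray_three between -0.0375 and 0.0375 m and x of round_motor in the frame of tray_three between 0.0415 and 0.1165 m)) and z of bracket in the frame of tray_two between 0 and 0.009 m and y of bracket in the frame of tray_two between -0.045 and 0.045 m and z of small_wheel in the frame of tray_two between 0 and 0.009 m and y of small_wheel in the frame of tray_two between -0.045 and 0.045 m and ((x of bracket in the frame of tray_two between -0.077 and -0.002 m and x of small_wheel in the frame of tray_two between 0.002 and 0.077 m) or (x of small_wheel in the frame of tray_two between -0.077 and -0.002 m and x of bracket in the frame of tray_two between 0.002 and 0.077 m)) and distance of each of square_motor, large_wheel from where it was at the start of the episode below 0.015 m); the robot touches nothing.
It fails at once if a kit part is dropped or thrown: it falls free at more than 0.7 m/s (a drop of about 25 mm) ((linear speed of round_motor above 0.7 m/s and contact force between round_motor and anything else below 0.02 N) or (linear speed of nut_block above 0.7 m/s and contact force between nut_block and anything else below 0.02 N) or (linear speed of fluted_knob above 0.7 m/s and contact force between fluted_knob and anything else below 0.02 N) or (linear speed of bracket above 0.7 m/s and contact force between bracket and anything else below 0.02 N) or (linear speed of small_wheel above 0.7 m/s and contact force between small_wheel and anything else below 0.02 N)).
It fails at once if the square motor or the large wheel is shifted by more than 20 mm (distance of any of square_motor, large_wheel from where it was at the start of the episode above 0.02 m).
It also fails if it takes over 120 s, if anything falls off the work surface, if the arm or the gripper's body presses on something with over 40 N, if the wrist force passes 120 N, or if a joint passes its speed limit or range.

## Working session

There is one attempt and no reset: what is moved stays moved. The work goes in short steps, each a Python script; the robot and the scene stay as the last script left them, time stands still between calls to the robot, and variables do not carry over. Pictures are saved under pics/ and viewed, and the job is handed in when it is done.

```bash
mkdir -p pics; ls; cat > h.py <<'E'
import numpy as np, cv2
from scipy.spatial.transform import Rotation as R
from cell import manip, inverse_kinematics, cams, order
def camT(c, st=None):
    T=np.eye(4)
    if 'T_tool_cam' in c:
        W=np.eye(4); W[:3,:3]=R.from_rotvec(st['tcp_rot']).as_matrix(); W[:3,3]=st['tool_pos']
        return W@c['T_tool_cam']
    o=np.array(c['orientation'],float)
    T[:3,:3]=o if o.shape==(3,3) else R.from_rotvec(o).as_matrix(); T[:3,3]=c['position']; return T
def cloud(c,st=None):
    z=c['z_map'];K=c['intrinsics'];T=camT(c,st)
    v,u=np.mgrid[:z.shape[0],:z.shape[1]]
    P=np.stack([(u-K[0,2])/K[0,0]*z,(v-K[1,2])/K[1,1]*z,z],-1)@T[:3,:3].T+T[:3,3]
    P[z==0]=np.nan
    return P
E
python3 - <<'E'
from h import *
for n in ('scene','side','wrist'):
    st=manip.state(); c=cams.capture(n); cv2.imwrite(f'pics/{n}0.png',c['image']); 
    print(n,c['intrinsics'].tolist(),c.get('position'),c.get('orientation'),c.get('T_tool_cam'))
    np.savez(f'pics/{n}0.npz',P=cloud(c,st),im=c['image'])
print(st)
E
```

```text
pics
scene [[392.36103095275803, 0.0, 286.4475332543138], [0.0, 392.36103095275803, 212.3605349463423], [0.0, 0.0, 1.0]] [ 1.00900916 -0.2089929   0.68611592] [-2.16531201 -1.40361768  0.44501597] None
side [[437.46509052048737, 0.0, 278.71892108667583], [0.0, 437.46509052048737, 213.67514076002908], [0.0, 0.0, 1.0]] [ 0.05968445 -0.49689617  0.57801221] [-2.07274421  0.87327307 -0.45387526] None
wrist [[312.2378132940427, 0.0, 279.77314781683054], [0.0, 312.2378132940427, 216.93475655384321], [0.0, 0.0, 1.0]] None None [[ 1.28856197e-04 -2.77712534e-01  9.60664214e-01 -1.45190765e-01]
 [ 9.99997750e-01 -1.99818822e-03 -7.11776093e-04 -1.05334452e-03]
 [ 2.11725706e-03  9.60662144e-01  2.77711652e-01 -7.13477128e-02]
 [ 0.00000000e+00  0.00000000e+00  0.00000000e+00  1.00000000e+00]]
{'clock': 0.1, 'joint_pos': array([-1.27189883e+00,  2.64667108e-01,  1.60516889e+00, -3.22144273e-05,
        1.27368766e+00, -3.69079361e-02]), 'joint_velocities': array([ 0.00015654, -0.00127405, -0.00420887,  0.00051444,  0.00069164,
        0.00104432]), 'tau': array([ 8.78683641e-04, -5.03616714e+01, -3.58071756e+01,  7.31709623e-02,
        2.33679602e-02, -5.15214606e-05]), 'tool_pos': array([ 0.22223756, -0.63672521,  0.23755673]), 'tcp_rot': array([ 2.03983145,  0.34778447, -2.04041654]), 'contact_force': array([-0.60334474, -0.29699988, -0.5070123 ]), 'moment': array([ 0.00063807, -0.0254013 ,  0.04337883]), 'gripper_width': 0.08853662155552881}
```

View pics/scene0.png

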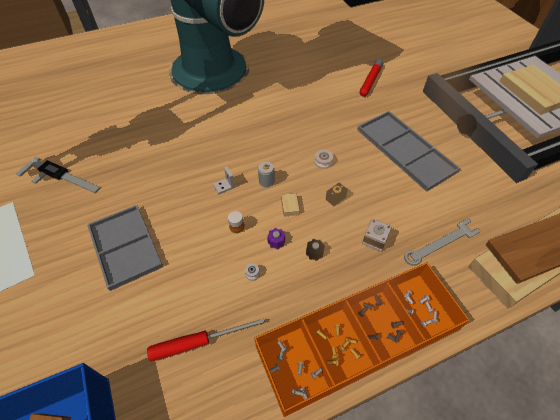

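View pics/side0.png

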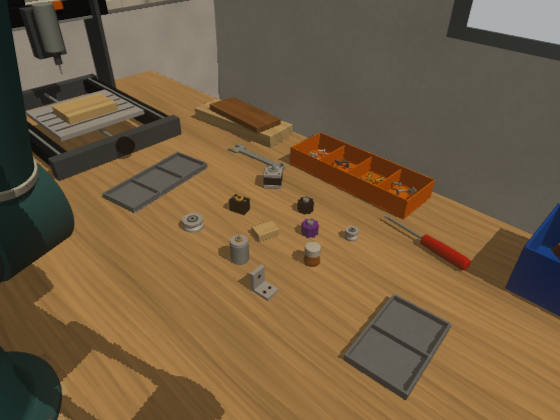

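The scene picture shows these parts, with pixel positions:

| Item | Pixel |
|---|---|
| bracket | (226,181) |
| round motor | (266,174) |
| large wheel | (324,158) |
| nut block | (337,193) |
| square motor | (377,234) |
| black knob | (315,249) |
| purple look-alike knob | (277,238) |
| small wheel | (252,271) |
| wood block | (290,204) |
| bottle | (236,222) |
| tray_three | (408,148) |
| tray_two | (125,246) |

Look-alikes, and what I choose:
- **Knob:** black (315,249), not purple (277,238).
- **Wheels:** small (252,271), not large (324,158).
- **Motors:** round (266,174), not square (377,234) or the bottle (236,222).
- **Nut block:** (337,193), not the wood block (290,204).

I'll measure with the point cloud and check in a crop.

```bash
python3 - <<'E'
from h import *
im=cv2.imread('pics/scene0.png')
cv2.imwrite('pics/crop0.png',cv2.resize(im[140:290,200:400],None,fx=4,fy=4,interpolation=cv2.INTER_CUBIC))
for n in('scene','side'):
    P=np.load(f'pics/{n}0.npz')['P']
    ok=np.isfinite(P[...,0])
    b=ok&(abs(P[...,2])<.004); print(n,'bench z',np.median(P[b][:,2]))
    m=ok&(P[...,2]>.012)&(P[...,2]<.08)&(P[...,0]>.3)&(P[...,0]<.75)&(P[...,1]>-.45)&(P[...,1]<.15)
    k,l,s,_=cv2.connectedComponentsWithStats(m.astype(np.uint8))
    for i in range(1,k):
        if s[i,4]<40: continue
        Q=P[l==i]; t=Q[Q[:,2]>np.percentile(Q[:,2],95)-.004]
        print(i,s[i,:5],'mid',((Q.min(0)+Q.max(0))/2).round(3)[:2],'ext',np.ptp(Q,axis=0).round(3)[:2],'zmax',Q[:,2].max().round(3))
    # trays: grey, z .002-.02
# tray corners by hue
    I=np.load(f'pics/{n}0.npz')['im']; hsv=cv2.cvtColor(I,cv2.COLOR_BGR2HSV)
    m=ok&(hsv[...,1]<60)&(hsv[...,2]<140)&(P[...,2]>.0)&(P[...,2]<.02)&(P[...,0]>.2)&(P[...,0]<.9)&(abs(P[...,1])<.7)
    m=cv2.morphologyEx(m.astype(np.uint8),cv2.MORPH_OPEN,np.ones((3,3)))
    k,l,s,_=cv2.connectedComponentsWithStats(m)
    for i in range(1,k):
        if s[i,4]<800: continue
        Q=P[l==i]; print('tray?',s[i],cv2.minAreaRect((Q[:,:2]*1000).astype(np.float32)),np.percentile(Q[:,2],[5,50,98]).round(4))
E
```

```text
scene bench z 0.001402722595643835
1 [315 150  18  16 198] mid [0.463 0.131] ext [0.042 0.037] zmax 0.025
2 [258 162  17  24 318] mid [ 0.466 -0.011] ext [0.036 0.035] zmax 0.06
3 [224 167  11  19 107] mid [ 0.439 -0.088] ext [0.032 0.011] zmax 0.045
4 [326 183  21  21 273] mid [0.572 0.11 ] ext [0.034 0.043] zmax 0.038
5 [281 193  19  21 314] mid [0.553 0.008] ext [0.053 0.043] zmax 0.022
6 [ 87 205  75  83 718] mid [ 0.507 -0.336] ext [0.171 0.117] zmax 0.018
7 [228 211  16  21 256] mid [ 0.555 -0.116] ext [0.034 0.03 ] zmax 0.045
8 [363 219  27  31 525] mid [0.7   0.126] ext [0.056 0.048] zmax 0.055
9 [267 228  18  19 253] mid [ 0.621 -0.054] ext [0.035 0.034] zmax 0.033
10 [306 239  19  19 259] mid [0.675 0.006] ext [0.036 0.035] zmax 0.033
11 [245 264  14  13 153] mid [ 0.67  -0.125] ext [0.028 0.026] zmax 0.025
12 [147 331  60  26 366] mid [ 0.741 -0.289] ext [0.017 0.1  ] zmax 0.029
tray? [ 358  112  101   78 3461] ((509.743408203125, 335.1275939941406), (241.6904754638672, 107.81138610839844), 9.510978698730469) [0.0036 0.0061 0.0167]
tray? [  88  206   74   84 3824] ((507.62
[... 790 characters left out ...]
x 0.028
10 [304 241  17  23 292] mid [ 0.555 -0.116] ext [0.031 0.031] zmax 0.043
15 [523 262  17   9  42] mid [ 0.749 -0.433] ext [0.002 0.023] zmax 0.079
16 [250 264  15  24 245] mid [ 0.438 -0.088] ext [0.032 0.012] zmax 0.044
28 [514 270  21  11  53] mid [ 0.749 -0.431] ext [0.002 0.025] zmax 0.066
53 [ 344  293  108  103 1067] mid [ 0.507 -0.337] ext [0.17  0.118] zmax 0.017
tray? [ 104  153  103   59 2630] ((507.46490478515625, 334.5001525878906), (242.95774841308594, 107.19671630859375), 10.118551254272461) [0.0033 0.0058 0.0158]
tray? [ 345  297  106   98 5523] ((505.9115905761719, -336.911376953125), (161.64268493652344, 104.29767608642578), 5.097533702850342) [0.0027 0.0046 0.0153]
```

View pics/crop0.png

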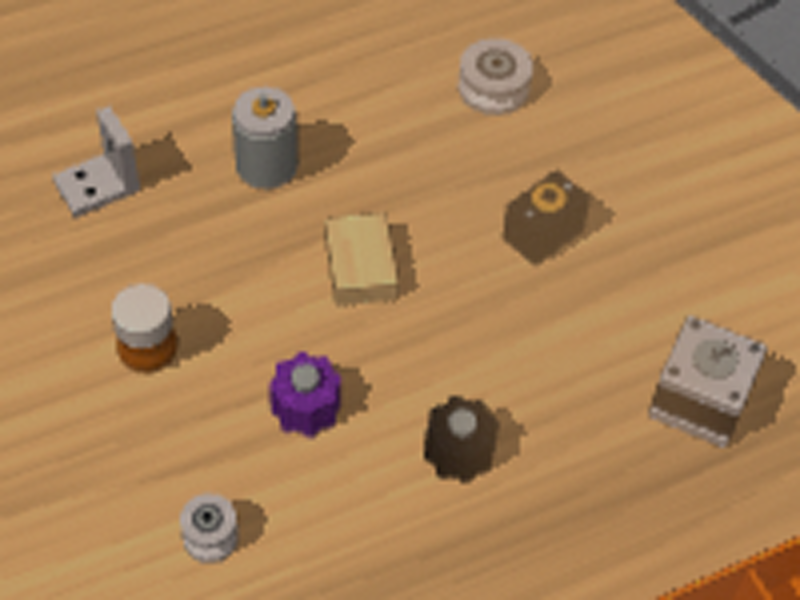

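The crop confirms it: black knob at crop (460,437), small wheel at (208,525), bracket, round motor and nut block all distinct. I still need yaws for the nut block, bracket and trays.

```bash
python3 - <<'E'
from h import *
A=[np.load(f'pics/{n}0.npz')['P'].reshape(-1,3) for n in('scene','side')]
def near(P,c,r,z0,z1): 
    q=P[np.isfinite(P[:,0])]; return q[(np.hypot(q[:,0]-c[0],q[:,1]-c[1])<r)&(q[:,2]>z0)&(q[:,2]<z1)]
def rect(Q): return cv2.minAreaRect((Q[:,:2]*1000).astype(np.float32))
for nm,c,z0,z1,r in [('nut',(.571,.109),.027,.034,.03),('nutall',(.571,.109),.008,.034,.03),('leg',(.438,-.088),.012,.05,.03),('legtop',(.438,-.088),.036,.05,.03),('base',(.438,-.1),.0045,.010,.04),('brall',(.438,-.1),.0045,.05,.04),('sq',(.7,.126),.034,.045,.035)]:
    for P in A+[np.vstack(A)]:
        Q=near(P,c,r,z0,z1); print(nm,len(Q),[np.round(v,1) for v in rect(Q)])
E
```

```text
nut 137 [array([572.1, 109.3]), array([26.2, 38.7]), np.float64(16.6)]
nut 114 [array([570.4, 109. ]), array([26.9, 40.2]), np.float64(16.9)]
nut 251 [array([571.1, 109.2]), array([28.3, 40.2]), np.float64(17.0)]
nutall 248 [array([572.4, 109.1]), array([26.9, 38.8]), np.float64(15.6)]
nutall 266 [array([570.4, 108.8]), array([30.1, 40.6]), np.float64(16.5)]
nutall 514 [array([570.5, 108.8]), array([30.3, 40.6]), np.float64(16.3)]
leg 107 [array([438.6, -87.7]), array([32.2,  8.4]), np.float64(5.1)]
leg 245 [array([437.5, -87.8]), array([31.7, 11. ]), np.float64(5.1)]
leg 352 [array([438.1, -87.7]), array([33.1, 11. ]), np.float64(5.1)]
legtop 55 [array([438.6, -87.7]), array([32.2,  8.4]), np.float64(5.1)]
legtop 98 [array([437.5, -87.7]), array([31.4, 10.8]), np.float64(4.3)]
legtop 153 [array([438.2, -87.7]), array([33. , 10.8]), np.float64(4.3)]
base 174 [array([440.1, -94.7]), array([41.3, 59.2]), np.float64(14.7)]
base 262 [array([ 439. , -104.2]), array([32.4, 41.1]), np.float64(5.9)]
base 436 [array([440.1, -95.1]), array([41.5, 60.1]), np.float64(14.3)]
brall 287 [array([440.1, -94.7]), array([41.3, 59.2]), np.float64(14.7)]
brall 516 [array([ 438.9, -103.5]), array([32.4, 42.6]), np.float64(5.9)]
brall 803 [array([440.1, -95.1]), array([41.5, 60.1]), np.float64(14.3)]
sq 402 [array([700. , 131.3]), array([41.8, 44. ]), np.float64(39.9)]
sq 188 [array([698. , 130.6]), array([42., 42.]), np.float64(38.7)]
sq 590 [array([699.3, 130.6]), array([43.8, 44.1]), np.float64(39.2)]
```

Yaws: nut block 26 mm side at 16.7°, bracket leg width at 5°, tray_three 9.8° and tray_two 5.1°. The measured sizes match the given ones. I'll start with the round motor.

```bash
cat >> h.py <<'E'
def rv(deg):
    a=np.deg2rad(deg);c,s=np.cos(a),np.sin(a)
    return R.from_matrix(np.array([[0,c,s],[0,s,-c],[-1,0,0]])).as_rotvec()
def pick_rv(p,deg):
    best=None
    for d in (deg,deg+180):
        q=inverse_kinematics(p,rv(d))
        if q is not None:
            k=np.abs(np.asarray(q)-manip.state()['joint_pos']).max()
            if abs(q[5])<2.4 and (best is None or k<best[0]): best=(k,d)
    return best[1]
T3=((.5086,.3348),9.8); T2=((.5068,-.3367),5.1)
def comp(T,x,y):
    a=np.deg2rad(T[1]); return np.array([T[0][0]+x*np.cos(a)-y*np.sin(a),T[0][1]+x*np.sin(a)+y*np.cos(a)])
ZH=.15
def say(m): s=manip.state(); print(m,'t',round(s['clock'],2),'tcp',s['tool_pos'].round(4),'w',round(float(s['gripper_width']),4),'F',s['contact_force'].round(1),flush=True)
def pick(xy,deg,z,opening,force,wexp):
    p=[*xy,ZH]; d=pick_rv(p,deg); manip.set_gripper(opening)
    manip.move_pose(p,rv(d)); manip.move_linear([*xy,z],rate=.15); say('down')
    manip.set_gripper(0,force); say('shut')
    w=manip.state()['gripper_width']
    if abs(w-wexp)>.005: print('WIDTH WRONG'); raise SystemExit
    manip.move_linear([*xy,ZH],rate=.15); say('up'); return d
def place(xy,deg,z,w):
    p=[*xy,ZH]; d=pick_rv(p,deg); manip.move_pose(p,rv(d)); say('over')
    manip.move_linear([*xy,z+.02],rate=.15); manip.move_linear([*xy,z],rate=.04); say('low')
    manip.set_gripper(w); manip.dwell(.2); say('open')
    manip.move_linear([*xy,ZH],rate=.15)
def shot(n,f):
    st=manip.state(); c=cams.capture(n); cv2.imwrite(f'pics/{f}.png',c['image']); return cloud(c,st),c['image']
E
python3 - <<'E'
from h import *
pick((.4645,-.0115),99.8,.010,.065,30,.036)
place(comp(T3,-79e-3,0),99.8,.0148,.055)
P,_=shot('scene','s1')
E
```

```text
down t 4.17 tcp [ 0.4654 -0.0116  0.0107] w 0.0652 F [ 0.  -0.2  0.6]
shut t 4.72 tcp [ 0.4648 -0.0114  0.0104] w 0.0351 F [-1.3  0.9  3.2]
up t 5.81 tcp [ 0.4635 -0.0114  0.1488] w 0.0352 F [-0.1 -0.2 -1.5]
over t 7.08 tcp [0.4309 0.3205 0.1496] w 0.035 F [-0.1  0.2 -2.2]
low t 8.64 tcp [0.4303 0.3211 0.0145] w 0.0355 F [-0.5 -0.4 -0.3]
open t 9.32 tcp [0.4308 0.3214 0.0148] w 0.0548 F [-0.6  0.4  0.2]
```

View pics/s1.png

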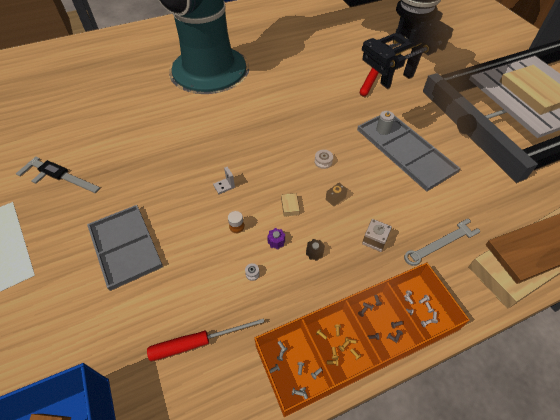

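The round motor stands upright in tray_three's end compartment at (387,123). Next the nut block and the knob.

```bash
python3 - <<'E'
from h import *
pick((.5713,.109),106.7,.006,.065,25,.038)
place(comp(T3,0,0),99.8,.0108,.055)
pick((.675,.006),99.8,.006,.06,20,.036)
place(comp(T3,.079,0),99.8,.0108,.055)
shot('scene','s2'); shot('side','d2')
E
```

```text
down t 12.88 tcp [0.5723 0.1093 0.007 ] w 0.0649 F [ 0.5  0.1 -0. ]
shut t 13.4 tcp [0.5717 0.109  0.0066] w 0.0376 F [-0.9 -0.2  3. ]
up t 14.51 tcp [0.5703 0.1089 0.1487] w 0.0376 F [-0.4 -0.1 -0.1]
over t 15.44 tcp [0.5086 0.334  0.1493] w 0.0377 F [0.6 0.3 0.7]
low t 17.03 tcp [0.5082 0.3346 0.0105] w 0.038 F [-1.4 -0.5  1.7]
open t 17.68 tcp [0.5087 0.3348 0.0108] w 0.0554 F [-0.2  0.2 -0.3]
down t 21.53 tcp [0.6761 0.0061 0.0072] w 0.0602 F [-0.6  0.1 -0.7]
shut t 22.02 tcp [0.6755 0.0059 0.0068] w 0.0352 F [-0.3  0.7  3.3]
up t 23.13 tcp [0.674  0.006  0.1485] w 0.0354 F [-0.2 -0.8 -1.4]
over t 24.46 tcp [0.587  0.3471 0.1498] w 0.0352 F [ 0.2 -0.6 -0. ]
low t 26.05 tcp [0.586  0.3481 0.0106] w 0.0352 F [-1.6 -1.1  3.3]
open t 26.73 tcp [0.5865 0.3483 0.0108] w 0.0548 F [-0.1 -1.1  0.3]
```

View pics/s2.png

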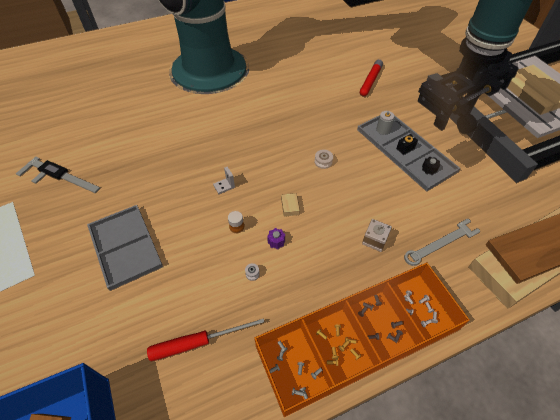

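The three parts in tray_three all stand upright: motor (387,123), nut block (407,144), knob (431,165). Next the bracket, gripped by its leg above the base, then the small wheel.

```bash
python3 - <<'E'
from h import *
pick((.438,-.0877),95.1,.013,.045,20,.008)
place(comp(T2,-.0395,0),95.1,.0178,.03)
pick((.670,-.125),95.1,.005,.055,20,.027)
place(comp(T2,.0395,0),95.1,.0098,.05)
manip.move_pose([.45,-.12,.3],manip.state()['tcp_rot'])
shot('scene','s3'); shot('side','d3')
E
```

```text
down t 31.01 tcp [ 0.4389 -0.0878  0.0136] w 0.0447 F [0.8 0.4 0.1]
shut t 31.65 tcp [ 0.4381 -0.0878  0.0132] w 0.0079 F [-0.1 -0.2  1.9]
up t 32.72 tcp [ 0.4371 -0.0875  0.1489] w 0.008 F [-0.1 -0.6  0.5]
over t 33.72 tcp [ 0.4671 -0.339   0.1492] w 0.0077 F [-0.5  0.  -0.3]
low t 35.27 tcp [ 0.4673 -0.3401  0.0174] w 0.0078 F [ 0.4 -0.5 -0.6]
open t 35.98 tcp [ 0.4675 -0.3402  0.0178] w 0.0303 F [-0.7 -0.4  0. ]
down t 39.8 tcp [ 0.6711 -0.1254  0.0062] w 0.055 F [0.6 0.6 0.6]
shut t 40.34 tcp [ 0.6703 -0.125   0.0055] w 0.0261 F [-0.4  0.7  2.6]
up t 41.46 tcp [ 0.669  -0.1248  0.1485] w 0.0259 F [ 0.5 -0.2 -1.3]
over t 42.42 tcp [ 0.5466 -0.3324  0.1497] w 0.0259 F [-0.6  0.9 -0.7]
low t 44.02 tcp [ 0.5457 -0.333   0.0096] w 0.0263 F [-0.6  0.5  2.3]
open t 44.74 tcp [ 0.5462 -0.3332  0.0098] w 0.05 F [-0.4  0.4 -0.1]
```

View pics/s3.png

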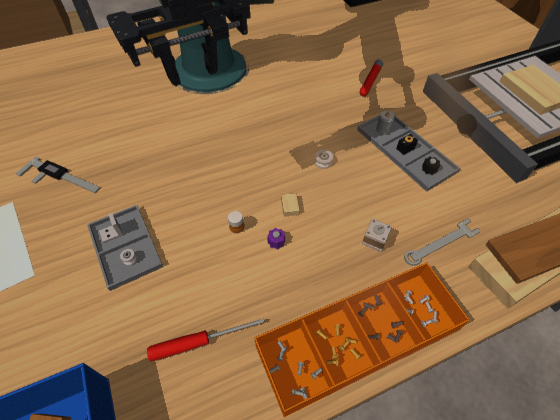

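View pics/d3.png

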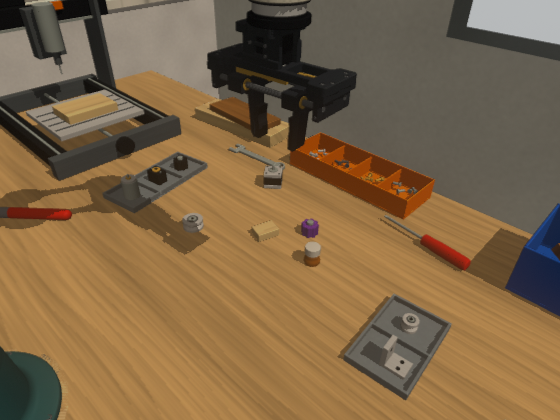

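All five parts look upright in their compartments. In the scene view the bracket is at (108,230) and the small wheel at (128,256). I'll check heights, positions and the undisturbed parts numerically before handing in.

```bash
python3 - <<'E'
from h import *
for n in('scene','side'):
    P=cloud(cams.capture(n)).reshape(-1,3);P=P[np.isfinite(P[:,0])]
    for nm,T,x,y,h in [('motor',T3,-.079,0,.048),('nut',T3,0,0,.034),('knob',T3,.079,0,.03),('bracket',T2,-.0395,0,.042),('wheel',T2,.0395,0,.02)]:
        a=np.deg2rad(T[1]);d=P[:,:2]-T[0];X=d[:,0]*np.cos(a)+d[:,1]*np.sin(a);Y=-d[:,0]*np.sin(a)+d[:,1]*np.cos(a)
        s=(abs(X-x)<.033)&(abs(Y)<.042)&(P[:,2]>.018)
        if nm=='bracket': s=(abs(X-x)<.033)&(abs(Y)<.042)&(P[:,2]>.0085)
        z=P[s,2]; print(n,nm,'x',X[s].min().round(3),X[s].max().round(3),'y',Y[s].min().round(3),Y[s].max().round(3),'top',np.percentile(z,[90,98,100]).round(4),'expect',h+.004)
    for nm,c in[('large',(.463,.131)),('sq',(.70,.1305))]:
        s=(np.hypot(P[:,0]-c[0],P[:,1]-c[1])<.045)&(P[:,2]>.012)&(P[:,2]<.08);Q=P[s];print(nm,((Q.min(0)+Q.max(0))/2).round(4),Q[:,2].max().round(3))
    sc=None
c=cams.capture('side')['image'];cv2.imwrite('pics/e3.png',np.vstack([cv2.resize(c[145:215,100:240],None,fx=4,fy=4),cv2.resize(c[295:365,330:470],None,fx=4,fy=4)]))
E
```

```text
scene motor x -0.096 -0.06 y -0.019 0.019 top [0.0551 0.0583 0.0652] expect 0.052000000000000005
scene nut x -0.014 0.014 y -0.021 0.02 top [0.0389 0.0403 0.0413] expect 0.038000000000000006
scene knob x 0.062 0.096 y -0.018 0.017 top [0.0339 0.0363 0.0372] expect 0.034
scene bracket x -0.062 -0.023 y -0.035 0.005 top [0.0472 0.0488 0.0502] expect 0.046
scene wheel x 0.024 0.052 y -0.013 0.014 top [0.0271 0.0284 0.0292] expect 0.024
large [0.4619 0.1353 0.0185] 0.025
sq [0.7006 0.131  0.0336] 0.054
side motor x -0.099 -0.064 y -0.021 0.016 top [0.0541 0.0581 0.0634] expect 0.052000000000000005
side nut x -0.016 0.013 y -0.022 0.019 top [0.038  0.0398 0.041 ] expect 0.038000000000000006
side knob x 0.06 0.095 y -0.02 0.018 top [0.0336 0.0356 0.0359] expect 0.034
side bracket x -0.057 -0.024 y -0.036 0.005 top [0.0459 0.0474 0.0484] expect 0.046
side wheel x 0.025 0.053 y -0.012 0.014 top [0.0258 0.027  0.0278] expect 0.024
large [0.4624 0.1343 0.0193] 0.024
sq [0.698  0.1303 0.0326] 0.053
```

View pics/e3.png

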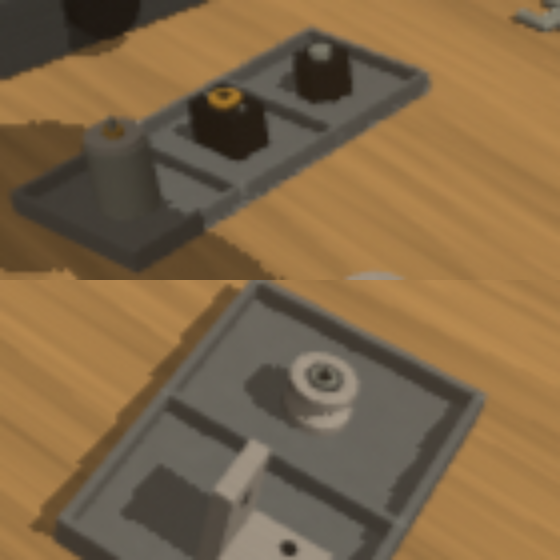

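The part heights agree, each at its bench reading plus 4 mm. The large wheel's y reads 3–4 mm off, so I'll run the same window on the first capture.

```bash
python3 - <<'E'
from h import *
for n in('scene','side'):
    a=cloud(cams.capture(n)); b=np.load(f'pics/{n}0.npz')['P']
    for P in (b,a):
        Q=P.reshape(-1,3);Q=Q[np.isfinite(Q[:,0])];Q=Q[(np.hypot(Q[:,0]-.463,Q[:,1]-.131)<.045)&(Q[:,2]>.012)&(Q[:,2]<.08)]
        print(n,len(Q),((Q.min(0)+Q.max(0))/2).round(4),np.median(Q,axis=0).round(4),np.percentile(Q[:,1],[0,100]).round(3))
E
```

```text
scene 215 [0.4633 0.1346 0.0183] [0.4651 0.1339 0.0214] [0.113 0.156]
scene 214 [0.4636 0.1353 0.0195] [0.465  0.1339 0.0215] [0.114 0.157]
side 240 [0.4623 0.1348 0.0186] [0.4605 0.1317 0.0208] [0.113 0.157]
side 238 [0.4631 0.1343 0.0189] [0.4603 0.1326 0.0209] [0.112 0.156]
```

The large wheel hasn't moved; my first figure was low because the search box cut it off at y = 0.15. Handing in.

```bash
python3 -c "
from h import *
say('end');order.close_job()"
```

```text
end t 47.25 tcp [ 0.4501 -0.1204  0.2994] w 0.05 F [-0.2  0.2  0.5]
the job is handed in; nothing more can be done
```

I made up both kits and handed the job in at 47 s of the 120 s. The hand-in gives no verdict, so what follows is from my own checks.

- **tray_three:** the round motor, nut block and black knob are in it, one to a compartment.
- **tray_two:** the bracket and the small wheel are in it, one to a compartment.
- **Placing:** each part was lowered slowly and let go at about floor height. Contact forces stayed under about 4 N wherever I read them.
- **Last checks:** both cameras show all five parts upright and well inside their compartments. Their tops read 0–5 mm above nominal. The bench readings ran high in the same way, so this fits every part sitting on the 4 mm floor.
- **Left alone:** the large wheel was compared before and after and is within about 1 mm of its start, the square motor within about 2 mm. I never gripped the purple knob, and it looks unmoved.
- **One disagreement:** the large wheel first seemed to have moved 3–4 mm. My first search box had cut it off, and the same window on both captures showed no movement.

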